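Turn the wedge block round in the slide-jaw vice and sleeve its stub

TASK

The aluminium wedge block in the small grey slide-jaw vice is clamped the wrong way round: its sloping face with the short leaning stub is hidden against the tall fixed jaw. Draw the sliding jaw back by its post, lift the block out, turn it half round so that the stub leans over the low sliding jaw, stand it flat and square on the bed midway along the jaws, and slide the jaw shut on it again. Then push the wide steel sleeve over the stub, fully home onto the sloping face, let go of everything, and leave the two spacers, the bearing and the drilled steel block where they stand.

Things in the scene. Friction and masses are not known exactly. Their poses are not given: they have to be found in the camera images.
- vice: Small machine vice with grey jaws, bolted to the table (not the big blue bench vice). Origin: on the table under the middle of the clamping place. x is the slide line: fixed jaw at +x, sliding jaw at -x; z up. Flat dark bed, top 18 mm above the table, 70 mm wide, x = -125 to +51 mm; bolted ears, 15 mm high with their bolts, reach y = +-56 mm at x = -105 and +30 mm.
- fixed_jaw (a point): Middle of the top edge of the fixed jaw's face: x = +22 mm of the vice, 63 mm above the table. The jaw is 24 mm thick, 60 mm wide. Axes as the vice.
- jaw (a joint): Opening of the sliding jaw in m: 0 when its face is at x = -22 mm of the vice (faces 44 mm apart, just shut on the block); grows as the jaw is drawn to the vice's -x, up to 0.036. It slides with about 5 N of friction and stays where it is left. The jaw is 60 mm wide, 52 mm long, its top 44 mm above the table.
- jaw_post (a point): Centre of the top of the upright steel post on the sliding jaw, by which the jaw is moved: 14 mm diameter, standing 34 mm above the jaw's top (44 to 78 mm above the table), 40 mm behind the jaw's face, i.e. at x = -62 mm of the vice when the jaw reads 0. Same axes as the vice.
- block: Aluminium wedge block, 0.3 kg. Origin: centre of its flat underside. 44 mm along x (faces that go between the jaws), 50 mm along y (upright faces free of the jaws: grip across these from above). Height 22 mm at its -x side, rising at 35 degrees to 50 mm at x = +18 mm. Starts on the bed with its -x to the fixed jaw; must end with its x axis along the vice's x, so -x to the sliding jaw.
- stub: Plain steel stub fixed square on the block's slope. Origin: where its axis meets the slope, in the block's frame x = -2, y = 0, z = 36 mm. z is the stub's axis, out of the slope, leaning 35 degrees from vertical to the block's -x; y is the block's. 18 mm diameter, 30 mm long, the last 5 mm tapering to 11 mm. The sleeve cannot go home while the stub leans over the fixed jaw.
- stub_tip (a point): Centre of the stub's free end, 30 mm out from the slope on the stub's axis.
- stub_seat (a point): Point on the stub's axis 16 mm out from the slope: where the sleeve's middle is when the sleeve is home. Axes as stub.
- sleeve: Plain steel tube open at both ends, 36 mm outside diameter, 23 mm bore, 32 mm long, 80 g, standing on end on the table to the right of the vice: wider than the two spacers. Origin: centre of its lower end; z along the tube.
- sleeve_mid (a point): Middle of the sleeve, 16 mm from either end on its axis.
- spacer_long: Bystander: turned steel spacer standing on end, 25 mm diameter, 65 mm high. Origin at the centre of its underside.
- spacer_short: Bystander: turned steel spacer standing on end, 25 mm diameter, 35 mm high. Origin at the centre of its underside.
- bearing: Bystander: ball bearing lying flat, 47 mm diameter, 14 mm high. Origin at the centre of its underside.
- drilled_block: Bystander: milled steel block with bores, 45 x 60 x 32 mm. Origin at the centre of its underside.

How it is judged:
By the outcome, as a careful person would: the job done as asked, in the order asked, and still so for the second after the job is handed in, with the robot touching nothing.
It also fails if it takes over 72 s, if anything falls off the work surface, if the arm or the gripper's body presses on something with over 40 N, if the wrist force passes 120 N, or if a joint passes its speed limit or range.

ROBOT

A 6-joint arm with a two-finger parallel gripper is mounted at the origin on a cart in front of the work surface, level with it; the furniture and walls round the work are solid. World frame = base frame: x ahead of the robot, y to its left, z up, the work surface at z = 0. Lengths are in mm, angles in rad, forces in N, time in s.
With the tool pointing down it reaches from about 425 to 925 mm from the base axis. Payload 12.5 kg.
Tool frame: the origin (TCP) lies between the finger pads; the fingertips stand arm.tips_ahead ahead of it and the grasp point (between the pads) lies 5 mm behind it (arm.tips_ahead is the distance from the TCP to the fingertips, in mm); z points along the fingers, y is the line along which they close (so a half turn about z gives the same grasp; the last joint's range is limited). The gripper opens to 85 mm and grips with 20 to 120 N. Pads are 22 mm wide; open, the fingers measure 114 mm over their backs; the gripper's body (76 mm by 85 mm) begins 54 mm behind the grasp point. The pads swing forward as they close: fully open they stand 13 mm farther back than shut.
Start: joints at [-1.209, 0.491, 1.559, -0, 1.092, -0.106], TCP at [281.851, -557.856, 245.327] pointing down, gripper open.
Joint ranges: [-3.1, 3.1], [-0.84, 2.19], [0.05, 2.79], [-1.13, 4.28], [0.06, 2.93], [-2.69, 2.69]. Speed limits (rad/s): [2.22, 2.22, 2.79, 3.14, 3.14, 3.14].

INTERFACE

Orientations are given as a 3x3 rotation matrix whose columns are the frame's x, y, z axes.
In Python, from cell import arm, eyes, read_state, sign_off gives the robot as it stands (arm), with the cameras (eyes), the readings as plain functions and the job as plain functions.
- The arm moves only by the tool shift_gripper, called as name(argument=value, ...), one argument or row to a line, values as JSON. Schema: {"type":"object","properties":{"segments":{"type":"object","properties":{"ticks":{"type":"array","items":{"type":"array","items":{"type":"number"},"minItems":5,"maxItems":5},"minItems":1,"maxItems":20}},"additionalProperties":false,"required":["ticks"]},"force":{"type":"number"},"only":{"type":"string"},"quiet":{"type":"boolean"},"lines":{"type":"string"}},"required":["segments"],"additionalProperties":false}. segments is an object whose key "ticks" holds a list of rows, 1 to 20 of them, each of 5 numbers: the finger opening in mm, then dx, dy, dz in parts of the range, where 1.0 means 1000 mm, then a turn about the tool's z in shares of pi rad (1.0 is pi rad); each row is the pose to reach, as a shift and turn from the pose commanded when the call began, along the tool's axes at that moment; what a row does not reach only later rows make up. A row lasts 1/10 s, in which the tool goes at most 50 mm and 0.15 rad, less where a joint would pass 70% of its speed; a pose out of reach is approached as far as the arm can. The fingers move at their own pace and stop on an object; force is the grip in N (left out, the last holds). Time passes only in rows, so rows that do not move let the fingers close. The tool returns the time, the measured TCP pose, the force, the opening and the grip force at its end. only (a regular expression) keeps the lines of the reply that match it, lines (a string "A,B") keeps lines A to B, and quiet returns only ok. No shift or turn number may pass 1 either way. Input that does not fit is refused with a message, and nothing moves.
- read_state(): the state, without advancing time (a new reading comes with each control period).
- eyes.capture(name): name is "scene" or "top"; returns the picture (480x640x3 uint8, blue, green, red); there is no depth.
- eyes.camera_info(name): a dict with "fovy" (degrees; the focal length in pixels is half the picture's height over the tangent of half this angle, whatever the lens; pixels are square), "cx", "cy" (the principal point, pixels), "T" (4x4, takes a point from camera to world coordinates). Camera axes: x right, y up, looking along -z (the intrinsics and any distortion apply to the point x, -y, -z); pixel columns grow to the right and rows downward; lengths in mm; the calibration is good to about 2 mm. A picture is of the moment at which its call begins. camera_info takes no time and is no camera call.
- sign_off(): hands the job in; it is judged then, once.
The state is a dict: "time_s": time; "q": joint angles; "qvel": joint speeds; "joint_efforts": joint torques, N m; "ee_pos": TCP position; "eef_rot": TCP orientation; "wrist_force": force on the tool from outside, world axes, zero at the start; "ft_torque": the same for the moment, N m; "gripper_width": finger opening in mm; "grip_force": force on a finger pad.
Only numpy, scipy, OpenCV 4.12 (cv2) and the standard library are available. Lean on these libraries where they do the work, as an engineer would, in place of code of your own. Each camera call takes 0.05 s, during which the arm holds its last target. There are 200 camera calls.

## Working session

There is one attempt and no reset: what is moved stays moved. The work goes in short steps, Python scripts to look and compute and a tool call to move; the robot and the scene stay as the last step left them, time stands still between calls to the robot, and variables do not carry over. Pictures are saved under pics/ and viewed, at most 10 in all, crops included, and the job is handed in when it is done.

```bash
ls; mkdir -p pics
```

Run:
```python
from cell import arm, eyes, read_state, sign_off
import cv2
for n in("scene","top"):
    print(n,eyes.camera_info(n)); cv2.imwrite(f"pics/{n}0.png",eyes.capture(n))
s=read_state();print(s,arm.tips_ahead)
```

```text
cell.py
pics
scene {'fovy': 46.714663023667114, 'cx': 319.6008133586752, 'cy': 237.09159771212865, 'T': array([[ 5.28229233e-01,  3.97405645e-01, -7.50361666e-01,
        -3.41565396e+02],
       [-8.48926411e-01,  2.29215326e-01, -4.76218734e-01,
        -6.36302981e+02],
       [-1.72576192e-02,  8.88554493e-01,  4.58446384e-01,
         6.11656364e+02],
       [ 0.00000000e+00,  0.00000000e+00,  0.00000000e+00,
         1.00000000e+00]])}
top {'fovy': 54.14038917002811, 'cx': 321.64129840214497, 'cy': 235.7318750337279, 'T': array([[-1.37393445e-02,  9.94914243e-01, -9.97841632e-02,
         3.95739496e+02],
       [-9.99596287e-01, -1.11844779e-02,  2.61183866e-02,
        -9.98846992e+01],
       [ 2.48695211e-02,  1.00102729e-01,  9.94666251e-01,
         1.14849428e+03],
       [ 0.00000000e+00,  0.00000000e+00,  0.00000000e+00,
         1.00000000e+00]])}
{'time_s': 0.1, 'q': array([-1.20858212e+00,  4.91516877e-01,  1.55937331e+00, -1.15708742e-05,
        1.09167682e+00, -1.05622895e-01]), 'qvel': array([ 0.00045298, -0.00204109, -0.00059633,  0.00054579,  0.00132934,
       -0.00159585]), 'joint_efforts': array([ 2.70521014e-03, -6.19447660e+01, -2.62023586e+01, -1.73310964e-04,
        2.93424499e-03,  6.52920244e-05]), 'ee_pos': array([ 281.79231099, -557.67742313,  244.78046341]), 'eef_rot': array([[ 8.92543360e-01,  4.50961445e-01, -3.54860409e-04],
       [ 4.50961575e-01, -8.92542903e-01,  9.07495634e-04],
       [ 9.25174029e-05, -9.70007611e-04, -9.99999525e-01]]), 'wrist_force': array([ 0.37796481, -0.24947663,  0.01513788]), 'ft_torque': array([-0.01135064, -0.03621983,  0.00734916]), 'grip_force': 0.0, 'gripper_width': 85.64246074495216} 14.0
```

View pics/top0.png

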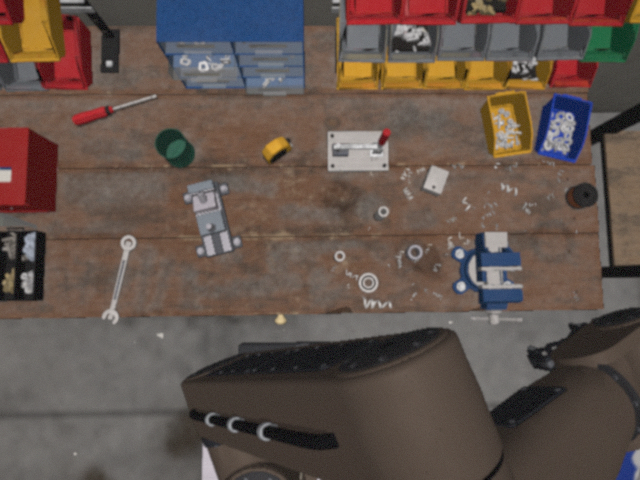

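View pics/scene0.png

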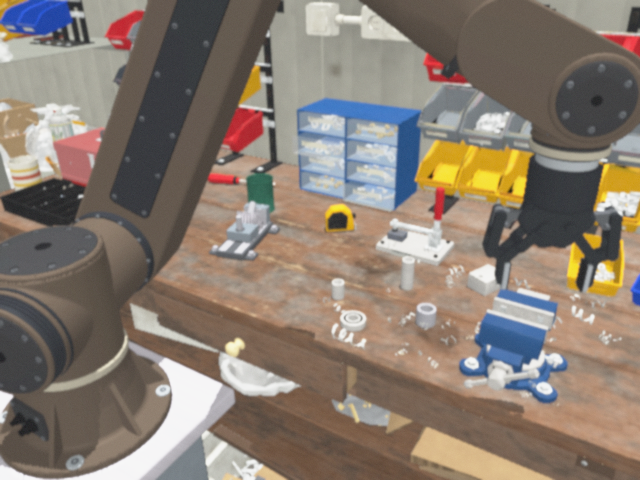

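The top view shows the vice at about (210,218), the sleeve at (415,253), the bearing at (368,283), the spacers at (340,256) and (383,212), and the drilled block at (435,180). The scene view shows the vice at (245,235) and the sleeve at (427,316). I'll zoom in on these.

Run:
```python
import cv2,numpy as np
t=cv2.imread("pics/top0.png");s=cv2.imread("pics/scene0.png")
a=cv2.resize(t[170:265,170:250],None,fx=6,fy=6,interpolation=cv2.INTER_CUBIC)[:600]
b=cv2.resize(t[228:278,390:440],(300,300),interpolation=cv2.INTER_CUBIC)
out=np.zeros((600,800,3),np.uint8);out[:a.shape[0],:480]=a;out[:300,490:790]=b
cv2.imwrite("pics/crop1.png",out)
a=cv2.resize(s[190:265,200:300],None,fx=6,fy=6,interpolation=cv2.INTER_CUBIC)
b=cv2.resize(s[295:335,405:445],(190,190),interpolation=cv2.INTER_CUBIC)
out=np.zeros((600,800,3),np.uint8);out[:450,:600]=a;out[:190,605:795]=b
cv2.imwrite("pics/crop2.png",out)
```

```text
(no output)
```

View pics/crop1.png

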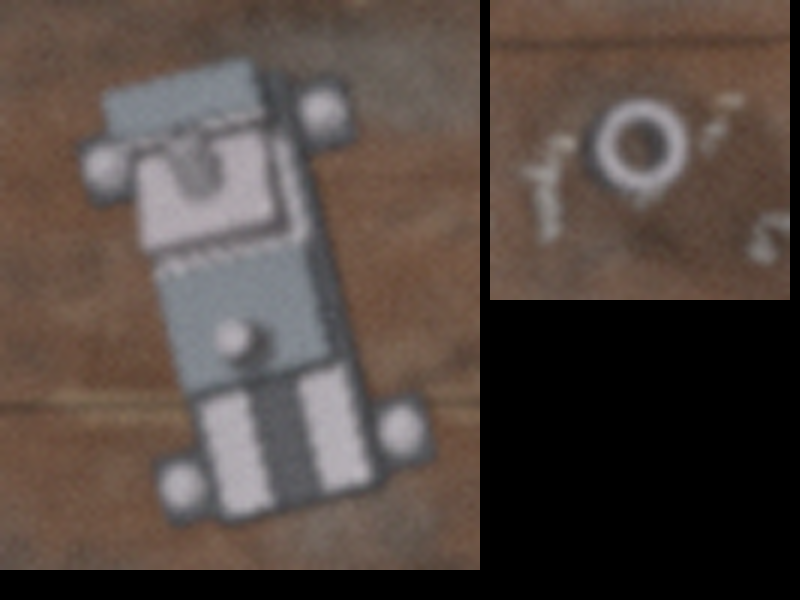

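View pics/crop2.png

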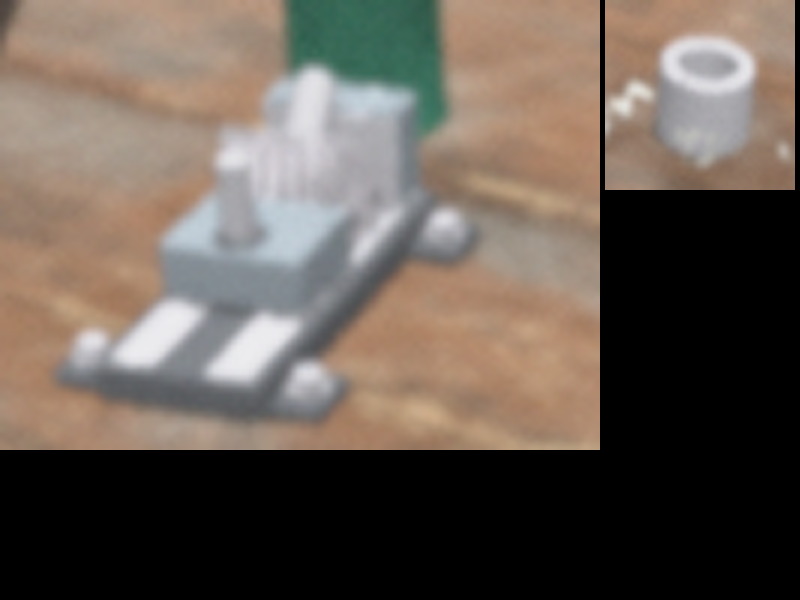

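Crop 1 shows the post top at (235,337), the bed end at (222,519)–(379,486) and the sleeve ring at (640,145). Crop 2 shows the post top at (233,155), the bolts, and the sleeve rim at (708,65). I'll fit the poses with these.

Create h.py:
```python
import numpy as np
from cell import arm, eyes, read_state, sign_off
from scipy.optimize import least_squares
I={n:eyes.camera_info(n) for n in("scene","top")}
def proj(n,P):
    c=I[n];p=(np.atleast_2d(P)-c["T"][:3,3])@c["T"][:3,:3]
    f=240/np.tan(np.radians(c["fovy"]/2))
    return np.c_[c["cx"]+f*p[:,0]/-p[:,2],c["cy"]-f*p[:,1]/-p[:,2]]
def vice2w(v,P):
    P=np.atleast_2d(P).astype(float);c,s=np.cos(v[2]),np.sin(v[2])
    return np.c_[v[0]+c*P[:,0]-s*P[:,1],v[1]+s*P[:,0]+c*P[:,1],P[:,2]]
```

Create fit.py:
```python
from h import *
# (cam, crop u,v, fn(jaw,bolty)->vice pt)
T=lambda u,v:(170+u/6-.42,170+v/6-.42)
S=lambda u,v:(200+u/6-.42,190+v/6-.42)
ob=[("top",T(222,519),lambda j,b:(-125,35,18)),("top",T(379,486),lambda j,b:(-125,-35,18)),
("top",T(183,483),lambda j,b:(-105,b,13)),("top",T(402,428),lambda j,b:(-105,-b,13)),
("top",T(105,165),lambda j,b:(30,b,13)),("top",T(325,108),lambda j,b:(30,-b,13)),
("top",T(102,95),lambda j,b:(46,30,63)),("top",T(250,58),lambda j,b:(46,-30,63)),("top",T(266,113),lambda j,b:(22,-30,63)),
("top",T(330,358),lambda j,b:(-74-j,-30,44)),("top",T(186,392),lambda j,b:(-74-j,30,44)),
("top",T(310,245),lambda j,b:(-22-j,-30,44)),("top",T(157,275),lambda j,b:(-22-j,30,44)),
("top",T(235,337),lambda j,b:(-62-j,0,78)),
("scene",S(233,155),lambda j,b:(-62-j,0,78)),("scene",S(90,345),lambda j,b:(-105,b,13)),("scene",S(310,375),lambda j,b:(-105,-b,13)),
("scene",S(447,222),lambda j,b:(30,-b,13)),("scene",S(163,242),lambda j,b:(-74-j,30,44)),("scene",S(305,270),lambda j,b:(-74-j,-30,44)),
("scene",S(352,208),lambda j,b:(-22-j,-30,44)),("scene",S(415,93),lambda j,b:(22,-30,63))]
def res(p):
    return np.array([proj(n,vice2w(p[:3],f(p[3],p[4])))[0]-uv for n,uv,f in ob])
r=least_squares(lambda p:res(p).ravel(),[600,100,0.2,0,46],loss="soft_l1")
print(r.x.round(3));print(res(r.x).round(1).tolist())
sl=least_squares(lambda q:np.r_[proj("top",[[q[0],q[1],32]])[0]-(390+150/6-.42,228+145/6-.42),proj("scene",[[q[0],q[1],32]])[0]-(405+103/4.75-.4,295+65/4.75-.4)],[600,-200])
print("sleeve",sl.x,sl.fun)
for n in I: print(n,(proj(n,[[600,100,50],[601,100,50],[600,101,50],[600,100,51]])@np.eye(2)).round(2).tolist())
```

```bash
python3 fit.py
```

```text
[5.90008e+02 1.45434e+02 2.38000e-01 2.30000e+00 4.50190e+01]
[[-1.3, 1.3], [1.1, -0.5], [-0.3, 0.4], [-0.3, 0.3], [0.1, -0.3], [-0.3, 0.3], [-0.2, -0.6], [0.4, -0.6], [0.1, -0.0], [0.6, 0.6], [-0.4, 1.2], [-1.2, -1.7], [-0.6, -0.5], [-0.3, 0.6], [0.8, 1.0], [1.4, 0.1], [0.8, 0.5], [0.9, 0.3], [-0.4, 0.5], [-0.2, -0.8], [1.2, -0.1], [-2.0, 3.8]]
sleeve [ 465.95793472 -350.55498639] [-0.26335377  0.31936222  0.29103793 -0.24974746]
scene [[269.71, 218.54], [269.97, 218.38], [269.37, 218.45], [269.69, 218.15]]
top [[224.17, 197.15], [224.18, 196.73], [223.75, 197.15], [224.1, 197.07]]
```

Add to fit.py:
```python
ob=ob[:-1]
for js in (0,2.3):
    r=least_squares(lambda p:res([*p[:3],js,p[3]]).ravel(),[600,100,0.2,46],loss="soft_l1")
    print(js,r.x.round(3),r.cost)
    ot=[o for o in ob if o[0]=="top"];oa=ob;ob=ot
    r2=least_squares(lambda p:res([*p[:3],js,p[3]]).ravel(),[600,100,0.2,46],loss="soft_l1");print(r2.x.round(3));ob=oa
v=r.x[:3]
print(vice2w(v,[[-62,0,78]]))
```

```bash
python3 fit.py|tail -5
```

Create to.py:
```python
# usage: to.py x y z yaw(tool x, world)  -> tool-axis shift from measured pose
import sys
from h import *
s=read_state();R=s["eef_rot"];x,y,z,w=map(float,sys.argv[1:])
d=R.T@(np.array([x,y,z])-s["ee_pos"]);yaw=np.arctan2(R[1,0],R[0,0])
print("d",d.round(1),"turn",round((yaw-w+np.pi)%(2*np.pi)-np.pi,3),"t",s["time_s"],"F",s["wrist_force"].round(1))
```

```bash
python3 to.py 530 130 200 0.238
```

```text
0 [5.89048e+02 1.45435e+02 2.39000e-01 4.50870e+01] 9.846439527478779
[5.89397e+02 1.44916e+02 2.44000e-01 4.53600e+01]
2.3 [5.89812e+02 1.45543e+02 2.39000e-01 4.50360e+01] 8.994737302274928
[5.90082e+02 1.45085e+02 2.43000e-01 4.53550e+01]
[[529.58043156 130.83927667  78.        ]]
d [ 531.6 -501.8   45.3] turn 0.23 t 0.1 F [ 0.4 -0.2  0. ]
```

Units first: shifts go in shares of 1000 mm and turns go in shares of pi rad. So 531 mm / 1000 = 0.531, -502 mm / 1000 = -0.502, 0.23 rad / 3.1416 = 0.0732.

shift_gripper(
  segments={"ticks":[[85, 0.045, -0.042, 0, 0.0318], [85, 0.09, -0.084, 0, 0.0637], [85, 0.135, -0.126, 0, 0.0732], [85, 0.18, -0.168, 0, 0.0732], [85, 0.225, -0.21, 0, 0.0732], [85, 0.27, -0.252, 0, 0.0732], [85, 0.315, -0.295, 0, 0.0732], [85, 0.36, -0.338, 0, 0.0732], [85, 0.405, -0.38, 0, 0.0732], [85, 0.45, -0.423, 0, 0.0732], [85, 0.49, -0.46, 0.02, 0.0732], [85, 0.531, -0.502, 0.045, 0.0732], [85, 0.531, -0.502, 0.045, 0.0732], [85, 0.531, -0.502, 0.045, 0.0732], [85, 0.531, -0.502, 0.045, 0.0732], [85, 0.531, -0.502, 0.045, 0.0732]]},
  force=40,
)

```text
time_s: 1.7
ee_pos: [529.7, 133.0, 198.8]
eef_rot: [[0.971, 0.239, -0.002], [0.239, -0.971, 0.0], [-0.001, -0.0, -1.0]]
wrist_force: [-1.3, -0.5, -0.2]
gripper_width: 84.4
grip_force: 0.0
```

```bash
python3 to.py 529.1 130.6 68 0.240
```

```text
d [ -1.    2.3 130.8] turn 0.002 t 1.7 F [-1.3 -0.5 -0.2]
```

Scaled: 110 mm / 1000 = 0.11, 100 mm / 1000 = 0.1.

shift_gripper(
  segments={"ticks":[[40, -0.001, 0.001, 0.03, 0], [30, -0.001, 0.002, 0.08, 0], [30, -0.001, 0.002, 0.1, 0], [30, -0.001, 0.002, 0.11, 0], [30, -0.001, 0.002, 0.11, 0], [30, -0.001, 0.002, 0.11, 0], [30, -0.001, 0.002, 0.11, 0]]},
)

```text
time_s: 2.4
ee_pos: [529.6, 127.4, 91.6]
eef_rot: [[0.972, 0.235, 0.002], [0.235, -0.972, 0.0], [0.002, 0.0, -1.0]]
wrist_force: [-0.1, 0.4, -0.5]
gripper_width: 30.2
grip_force: 0.0
```

```bash
python3 to.py 529.1 130.6 68 0.240
```

Run:
```python
from cell import arm, eyes, read_state, sign_off
import cv2
print(arm.tips_ahead)
s=eyes.capture("scene");t=eyes.capture("top")
import numpy as np
a=cv2.resize(s[150:265,200:310],None,fx=5,fy=5,interpolation=cv2.INTER_CUBIC)[:600]
b=cv2.resize(t[180:260,180:230],(250,400),interpolation=cv2.INTER_CUBIC)
o=np.zeros((600,800,3),np.uint8);o[:a.shape[0],:550]=a;o[:400,550:800]=b
cv2.imwrite("pics/post.png",o)
```

```text
d [ 0.3 -3.2 23.6] turn -0.002 t 2.4 F [-0.1  0.4 -0.5]
14.0
```

View pics/post.png

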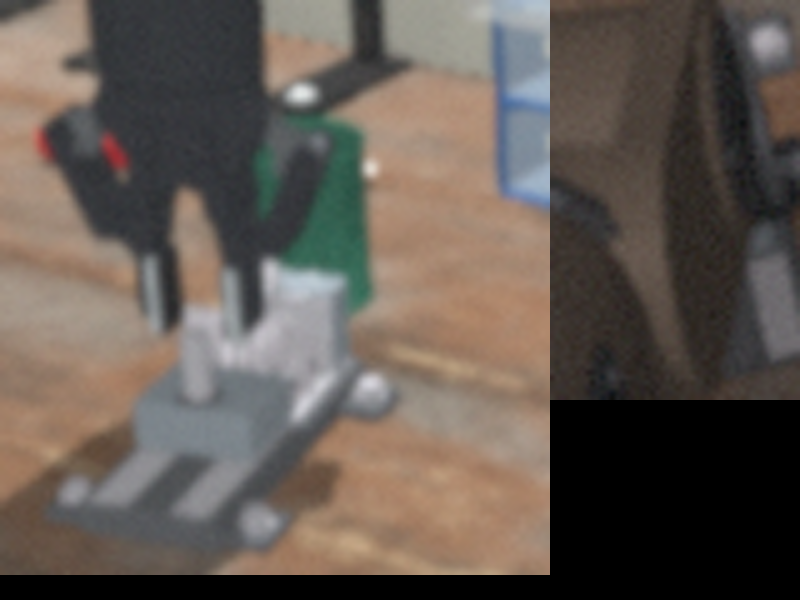

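The fingertips at (158,325) and (237,330) straddle the post top at (197,318). I'll descend, grip and draw the jaw back.

Scaled: 23 mm / 1000 = 0.023, 10 mm / 1000 = 0.01.

shift_gripper(
  segments={"ticks":[[30, 0, -0.003, 0.01, 0], [30, 0, -0.003, 0.023, 0], [30, 0, -0.003, 0.023, 0], [10, 0, -0.003, 0.023, 0], [10, 0, -0.003, 0.023, 0], [10, 0, -0.003, 0.023, 0], [10, 0, -0.003, 0.023, 0], [10, 0, -0.003, 0.023, 0], [10, 0, -0.003, 0.023, 0]]},
  force=60,
)

```text
time_s: 3.4
ee_pos: [527.3, 132.5, 66.9]
eef_rot: [[0.972, 0.235, -0.002], [0.235, -0.972, 0.002], [-0.001, -0.002, -1.0]]
wrist_force: [-3.4, 22.2, -5.5]
gripper_width: 11.9
grip_force: 58.7
```

```bash
python3 to.py 529.1 130.6 68 0.240
```

```text
d [ 1.3  2.3 -1.1] turn -0.002 t 3.4 F [-3.4 22.2 -5.5]
```

Scaled: -2.5 mm / 1000 = -0.0025, -1.5 mm / 1000 = -0.0015.

shift_gripper(
  segments={"ticks":[[10, 0, -0.0015, 0, 0], [10, 0, -0.0025, 0, 0], [10, 0, -0.0025, 0, 0], [10, 0, -0.0025, 0, 0]]},
)

```text
time_s: 3.8
ee_pos: [527.3, 132.8, 66.9]
eef_rot: [[0.972, 0.235, -0.001], [0.235, -0.972, -0.0], [-0.001, -0.0, -1.0]]
wrist_force: [-1.0, 3.1, -9.3]
gripper_width: 11.9
grip_force: 58.6
```

Run:
```python
from cell import arm, eyes, read_state, sign_off
import cv2
s=eyes.capture("scene")
cv2.imwrite("pics/post2.png",cv2.resize(s[160:265,200:310],None,fx=5,fy=5,interpolation=cv2.INTER_CUBIC))
```

```text
(no output)
```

View pics/post2.png

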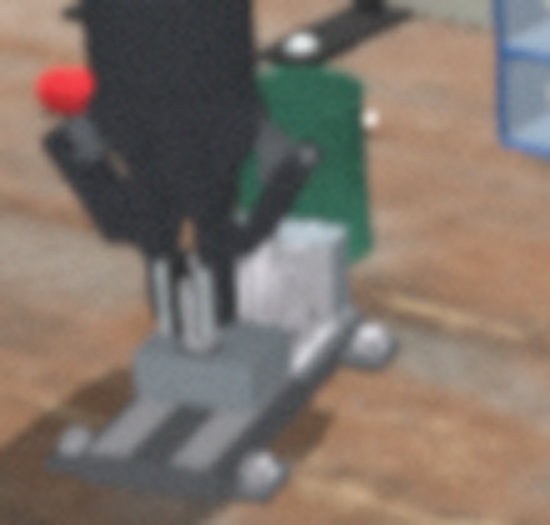

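Scaled: -15 mm / 1000 = -0.015, -11 mm / 1000 = -0.011.

shift_gripper(
  segments={"ticks":[[10, -0.003, 0, 0, 0], [10, -0.007, 0, 0, 0], [10, -0.011, 0, 0, 0], [10, -0.015, 0, 0, 0], [10, -0.015, 0, 0, 0], [10, -0.015, 0, 0, 0]]},
)

```text
time_s: 4.45
ee_pos: [513.0, 129.2, 67.0]
eef_rot: [[0.972, 0.235, -0.001], [0.235, -0.972, -0.0], [-0.001, -0.0, -1.0]]
wrist_force: [0.8, 2.7, -15.8]
gripper_width: 11.9
grip_force: 58.5
```

shift_gripper(
  segments={"ticks":[[10, -0.004, 0, 0, 0], [10, -0.008, 0, 0, 0], [10, -0.012, 0, 0, 0], [10, -0.016, 0, 0, 0], [10, -0.018, 0, 0, 0], [10, -0.018, 0, 0, 0], [10, -0.018, 0, 0, 0]]},
)

```text
time_s: 5.15
ee_pos: [495.6, 124.9, 67.0]
eef_rot: [[0.972, 0.236, -0.001], [0.236, -0.972, -0.0], [-0.001, 0.0, -1.0]]
wrist_force: [2.7, 1.4, -20.6]
gripper_width: 12.0
grip_force: 58.4
```

Run:
```python
from cell import arm, eyes, read_state, sign_off
import cv2
s=eyes.capture("scene")
cv2.imwrite("pics/post3.png",cv2.resize(s[160:265,200:310],None,fx=5,fy=5,interpolation=cv2.INTER_CUBIC))
```

```text
(no output)
```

View pics/post3.png

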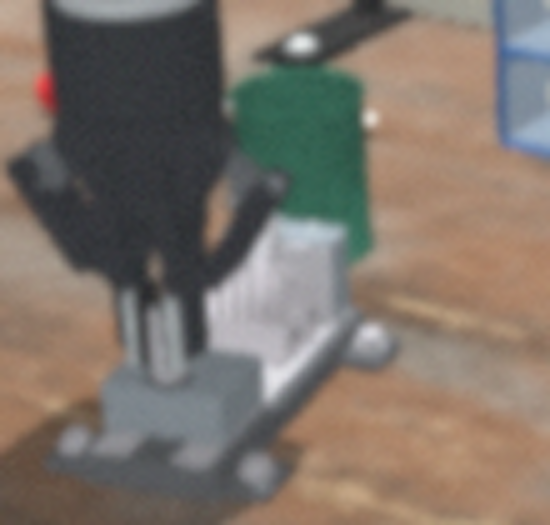

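The jaw is back about 33 mm and its motion tracked the vice axis. In the first crop the block sits about 7 mm towards the vice's +y. I'll open, lift and move over the block.

shift_gripper(
  segments={"ticks":[[30, 0, 0, 0, 0], [30, 0, 0, 0, 0], [30, 0, 0, 0, 0], [30, 0, 0, -0.02, 0], [30, 0, 0, -0.06, 0], [85, 0, 0, -0.07, 0], [85, 0, 0, -0.07, 0], [85, 0, 0, -0.07, 0]]},
)

```text
time_s: 6.0
ee_pos: [495.3, 125.0, 137.0]
eef_rot: [[0.972, 0.236, 0.0], [0.236, -0.972, -0.0], [0.0, 0.0, -1.0]]
wrist_force: [0.6, -0.1, -0.8]
gripper_width: 72.0
grip_force: 0.0
```

```bash
python3 to.py 585.4 153.1 38 0.241
```

```text
d [94.2 -6.1 99. ] turn -0.003 t 6.0 F [ 0.6 -0.1 -0.8]
```

Scaled: 99 mm / 1000 = 0.099, 95 mm / 1000 = 0.095, -0.003 rad / 3.1416 = -0.001.

shift_gripper(
  segments={"ticks":[[85, 0.045, -0.003, 0, -0.001], [85, 0.094, -0.006, 0, -0.001], [85, 0.094, -0.006, 0.02, -0.001], [85, 0.094, -0.006, 0.05, -0.001], [85, 0.094, -0.006, 0.08, -0.001], [85, 0.094, -0.006, 0.095, -0.001], [85, 0.094, -0.006, 0.099, -0.001], [85, 0.094, -0.006, 0.099, -0.001], [85, 0.094, -0.006, 0.099, -0.001]]},
)

```text
time_s: 6.9
ee_pos: [586.0, 153.1, 39.2]
eef_rot: [[0.971, 0.238, 0.001], [0.238, -0.971, 0.0], [0.001, 0.0, -1.0]]
wrist_force: [0.2, -0.8, 0.4]
gripper_width: 85.1
grip_force: 0.0
```

```bash
python3 to.py 585.4 153.1 38 0.241
```

```text
d [-0.6 -0.2  1.2] turn -0.0 t 6.9 F [ 0.2 -0.8  0.4]
```

shift_gripper(
  segments={"ticks":[[60, 0, 0, 0, 0], [45, 0, 0, 0, 0], [45, 0, 0, 0, 0], [45, 0, 0, 0, 0], [45, 0, 0, 0, 0], [45, 0, 0, 0, 0]]},
  force=60,
)

```text
time_s: 7.5
ee_pos: [586.0, 152.9, 39.4]
eef_rot: [[0.971, 0.238, 0.002], [0.238, -0.971, -0.0], [0.002, 0.0, -1.0]]
wrist_force: [-1.4, -1.1, 8.0]
gripper_width: 49.1
grip_force: 63.5
```

```bash
python3 to.py 585.4 153.1 38 0.241
```

```text
d [-0.6 -0.3  1.4] turn -0.0 t 7.5 F [-1.4 -1.1  8. ]
```

Scaled: -110 mm / 1000 = -0.11, -70 mm / 1000 = -0.07.

shift_gripper(
  segments={"ticks":[[45, 0, 0, 0, 0], [45, -0.003, 0, 0, 0], [45, -0.003, 0, -0.005, 0], [45, -0.003, 0, -0.03, 0], [45, -0.003, 0, -0.07, 0], [45, -0.003, 0, -0.11, 0], [45, -0.003, 0, -0.11, 0], [45, -0.003, 0, -0.11, 0]]},
  force=100,
)

```text
time_s: 8.3
ee_pos: [582.4, 152.3, 148.8]
eef_rot: [[0.971, 0.239, 0.001], [0.239, -0.971, 0.0], [0.001, 0.0, -1.0]]
wrist_force: [-1.1, 0.1, -2.7]
gripper_width: 48.6
grip_force: 104.3
```

Run:
```python
from cell import arm, eyes, read_state, sign_off
import cv2
print(read_state()["q"])
s=eyes.capture("scene")
cv2.imwrite("pics/lift.png",cv2.resize(s[120:265,200:330],None,fx=4,fy=4,interpolation=cv2.INTER_CUBIC))
```

```text
[ 1.46152533e-01  5.67683919e-01  1.71631612e+00 -9.33416045e-05
  8.56821494e-01  1.47614770e+00]
```

View pics/lift.png

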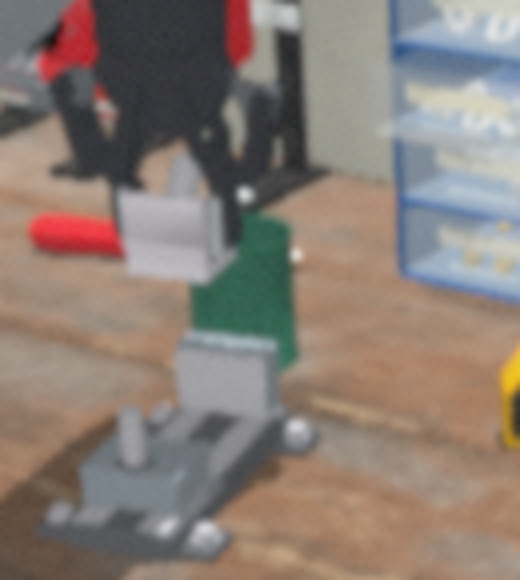

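Rotate -3.1416 in 21+ rows; two calls (20 rows each max).

The block hangs level in the fingers at (175,230) and the vice is clear below. Half-turn next.

Scaled: -1.57 rad / 3.1416 = -0.4997.

shift_gripper(
  segments={"ticks":[[45, 0, 0, 0, -0.0477], [45, 0, 0, 0, -0.0955], [45, 0, 0, 0, -0.1432], [45, 0, 0, 0, -0.191], [45, 0, 0, 0, -0.2387], [45, 0, 0, 0, -0.2865], [45, 0, 0, 0, -0.3342], [45, 0, 0, 0, -0.382], [45, 0, 0, 0, -0.4297], [45, 0, 0, 0, -0.4775], [45, 0, 0, 0, -0.4997], [45, 0, 0, 0, -0.4997], [45, 0, 0, 0, -0.4997]]},
  quiet=true,
)

```text
ok
```

shift_gripper(
  segments={"ticks":[[45, 0, 0, 0, -0.0477], [45, 0, 0, 0, -0.0955], [45, 0, 0, 0, -0.1432], [45, 0, 0, 0, -0.191], [45, 0, 0, 0, -0.2387], [45, 0, 0, 0, -0.2865], [45, 0, 0, 0, -0.3342], [45, 0, 0, 0, -0.382], [45, 0, 0, 0, -0.4297], [45, 0, 0, 0, -0.4775], [45, 0, 0, 0, -0.4997], [45, 0, 0, 0, -0.4997], [45, 0, 0, 0, -0.4997], [45, 0, 0, 0, -0.4997]]},
)

```text
time_s: 11.05
ee_pos: [582.6, 152.2, 148.1]
eef_rot: [[-0.972, -0.235, -0.0], [-0.235, 0.972, -0.0], [0.0, -0.0, -1.0]]
wrist_force: [0.3, -0.2, -2.7]
gripper_width: 48.5
grip_force: 103.9
```

```bash
python3 to.py 587.1 147.4 39.4 3.3826
```

```text
d [ -3.3  -5.8 108.7] turn -0.004 t 11.05 F [ 0.3 -0.2 -2.7]
```

Scaled: 106 mm / 1000 = 0.106, 104 mm / 1000 = 0.104, -0.004 rad / 3.1416 = -0.0013.

shift_gripper(
  segments={"ticks":[[45, -0.0033, -0.0058, 0, -0.0013], [45, -0.0033, -0.0058, 0.03, -0.0013], [45, -0.0033, -0.0058, 0.06, -0.0013], [45, -0.0033, -0.0058, 0.085, -0.0013], [45, -0.0033, -0.0058, 0.098, -0.0013], [45, -0.0033, -0.0058, 0.104, -0.0013], [45, -0.0033, -0.0058, 0.106, -0.0013], [45, -0.0033, -0.0058, 0.106, -0.0013], [45, -0.0033, -0.0058, 0.106, -0.0013]]},
)

```text
time_s: 11.95
ee_pos: [587.7, 147.5, 43.3]
eef_rot: [[-0.971, -0.241, 0.002], [-0.241, 0.971, 0.0], [-0.002, -0.0, -1.0]]
wrist_force: [0.1, 1.1, -2.3]
gripper_width: 48.6
grip_force: 104.0
```

```bash
python3 to.py 587.1 147.4 39.4 3.3826
```

```text
d [0.6 0.1 3.9] turn 0.002 t 11.95 F [ 0.1  1.1 -2.3]
```

Scaled: 3.2 mm / 1000 = 0.0032, 2.5 mm / 1000 = 0.0025.

shift_gripper(
  segments={"ticks":[[45, 0.0006, 0, 0.0015, 0], [45, 0.0006, 0, 0.0025, 0], [45, 0.0006, 0, 0.0032, 0], [45, 0.0006, 0, 0.0032, 0]]},
)

```text
time_s: 12.35
ee_pos: [586.7, 147.3, 39.6]
eef_rot: [[-0.971, -0.241, 0.0], [-0.241, 0.971, -0.0], [-0.0, -0.0, -1.0]]
wrist_force: [-1.6, -0.2, 3.4]
gripper_width: 48.7
grip_force: 104.7
```

```bash
python3 to.py 587.1 147.4 39.4 3.3826
```

```text
d [-0.4 -0.   0.2] turn 0.002 t 12.35 F [-1.6 -0.2  3.4]
```

Scaled: -2 mm / 1000 = -0.002, -1 mm / 1000 = -0.001.

shift_gripper(
  segments={"ticks":[[45, -0.001, 0, 0.0003, 0], [45, -0.002, 0, 0.0003, 0], [45, -0.002, 0, 0.0003, 0]]},
  force=40,
)

```text
time_s: 12.65
ee_pos: [587.5, 147.6, 39.6]
eef_rot: [[-0.971, -0.241, -0.002], [-0.241, 0.971, -0.001], [0.002, -0.0, -1.0]]
wrist_force: [-8.4, -2.6, 12.7]
gripper_width: 48.4
grip_force: 105.9
```

shift_gripper(
  segments={"ticks":[[45, -0.0007, 0, 0, 0], [45, -0.0015, 0, 0, 0], [45, -0.0015, 0, 0, 0]]},
)

```text
time_s: 12.95
ee_pos: [588.9, 147.9, 39.6]
eef_rot: [[-0.971, -0.241, -0.002], [-0.241, 0.971, -0.001], [0.002, 0.0, -1.0]]
wrist_force: [-8.3, -2.3, 12.8]
gripper_width: 48.7
grip_force: 105.9
```

Scaled: -1.5 mm / 1000 = -0.0015, -1 mm / 1000 = -0.001.

shift_gripper(
  segments={"ticks":[[45, -0.001, 0, -0.0001, 0], [45, -0.0015, 0, -0.0001, 0], [45, -0.0015, 0, -0.0001, 0]]},
)

```text
time_s: 13.25
ee_pos: [590.6, 148.3, 39.6]
eef_rot: [[-0.971, -0.241, -0.002], [-0.241, 0.971, -0.0], [0.002, -0.0, -1.0]]
wrist_force: [-8.3, -2.8, 10.3]
gripper_width: 48.6
grip_force: 105.6
```

shift_gripper(
  segments={"ticks":[[45, -0.0005, 0, 0, 0], [45, -0.001, 0, 0, 0], [45, -0.001, 0, 0, 0]]},
)

```text
time_s: 13.55
ee_pos: [591.0, 148.5, 39.6]
eef_rot: [[-0.97, -0.241, -0.003], [-0.241, 0.97, -0.001], [0.003, 0.0, -1.0]]
wrist_force: [-11.4, -2.9, 13.4]
gripper_width: 48.5
grip_force: 105.7
```

Scaled: -100 mm / 1000 = -0.1, 96 mm / 1000 = 0.096.

shift_gripper(
  segments={"ticks":[[85, 0.0005, 0, 0, 0], [85, 0.0005, 0, 0, 0], [85, 0.0005, 0, 0, 0], [85, 0.0005, 0, 0, 0], [85, 0.0005, 0, -0.03, 0], [85, 0.0005, 0, -0.07, 0], [85, 0.0005, 0, -0.1, 0], [60, 0.05, 0, -0.1, 0], [30, 0.096, 0.001, -0.1, 0], [30, 0.096, 0.001, -0.1, 0], [30, 0.096, 0.001, -0.1, 0]]},
  force=60,
)

```text
time_s: 14.65
ee_pos: [499.1, 126.6, 139.4]
eef_rot: [[-0.971, -0.241, 0.001], [-0.241, 0.971, 0.0], [-0.001, -0.0, -1.0]]
wrist_force: [0.1, -1.3, -0.3]
gripper_width: 30.0
grip_force: 0.0
```

```bash
python3 to.py 495.5 124.9 67 3.383
```

Run:
```python
from cell import arm, eyes, read_state, sign_off
import cv2
s=eyes.capture("scene")
cv2.imwrite("pics/placed.png",cv2.resize(s[150:265,200:310],None,fx=5,fy=5,interpolation=cv2.INTER_CUBIC))
```

```text
d [ 4.  -0.7 72.4] turn 0.002 t 14.65 F [ 0.1 -1.3 -0.3]
```

View pics/placed.png

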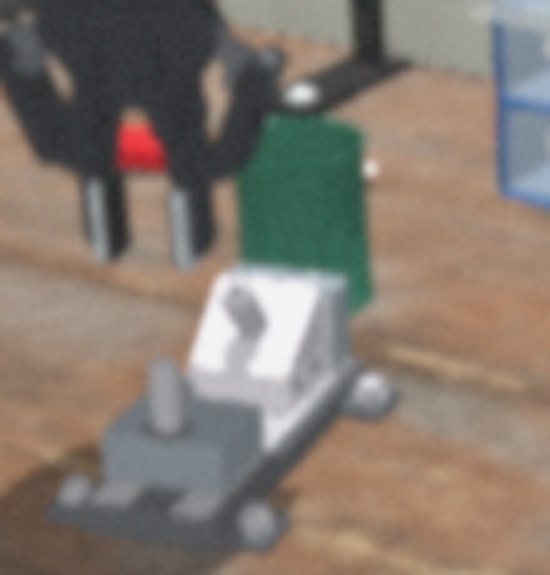

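The block stands on the bed against the fixed jaw, with its stub at (243,310) leaning towards the sliding jaw. Next I'll grip the post and shut the jaw.

Scaled: 72 mm / 1000 = 0.072, 68 mm / 1000 = 0.068.

shift_gripper(
  segments={"ticks":[[30, 0.004, -0.0007, 0.02, 0], [30, 0.004, -0.0007, 0.05, 0], [30, 0.004, -0.0007, 0.068, 0], [30, 0.004, -0.0007, 0.072, 0], [30, 0.004, -0.0007, 0.072, 0], [10, 0.004, -0.0007, 0.072, 0], [10, 0.004, -0.0007, 0.072, 0], [10, 0.004, -0.0007, 0.072, 0], [10, 0.004, -0.0007, 0.072, 0], [10, 0.004, -0.0007, 0.072, 0]]},
  force=60,
)

```text
time_s: 15.7
ee_pos: [496.1, 125.1, 67.7]
eef_rot: [[-0.971, -0.241, 0.002], [-0.241, 0.971, 0.0], [-0.002, -0.0, -1.0]]
wrist_force: [1.9, 1.1, 6.4]
gripper_width: 11.8
grip_force: 58.8
```

shift_gripper(
  segments={"ticks":[[10, -0.004, 0, 0, 0], [10, -0.009, 0, 0, 0], [10, -0.014, 0, 0, 0], [10, -0.019, 0, 0, 0], [10, -0.024, 0, 0, 0], [10, -0.028, 0, 0, 0], [10, -0.028, 0, 0, 0], [10, -0.028, 0, 0, 0]]},
)

```text
time_s: 16.5
ee_pos: [522.6, 131.7, 67.7]
eef_rot: [[-0.971, -0.241, 0.001], [-0.241, 0.971, -0.0], [-0.001, -0.0, -1.0]]
wrist_force: [-2.0, 0.5, 8.5]
gripper_width: 11.9
grip_force: 59.4
```

Scaled: -4.5 mm / 1000 = -0.0045, -3 mm / 1000 = -0.003.

shift_gripper(
  segments={"ticks":[[10, -0.0015, 0, 0, 0], [10, -0.003, 0, 0, 0], [10, -0.0045, 0, 0, 0], [10, -0.0045, 0, 0, 0]]},
)

```text
time_s: 16.9
ee_pos: [526.5, 132.7, 67.7]
eef_rot: [[-0.971, -0.241, -0.0], [-0.241, 0.971, -0.0], [0.0, -0.0, -1.0]]
wrist_force: [-3.8, -1.3, 10.6]
gripper_width: 11.7
grip_force: 59.5
```

shift_gripper(
  segments={"ticks":[[10, -0.0005, 0, 0, 0], [10, -0.001, 0, 0, 0], [10, -0.001, 0, 0, 0]]},
)

```text
time_s: 17.2
ee_pos: [527.3, 132.9, 67.7]
eef_rot: [[-0.971, -0.241, -0.001], [-0.241, 0.971, -0.0], [0.001, -0.0, -1.0]]
wrist_force: [-4.1, -0.7, 10.8]
gripper_width: 11.6
grip_force: 59.5
```

shift_gripper(
  segments={"ticks":[[10, -0.0005, 0, 0, 0], [10, -0.001, 0, 0, 0], [10, -0.001, 0, 0, 0]]},
)

```text
time_s: 17.5
ee_pos: [528.2, 133.1, 67.7]
eef_rot: [[-0.971, -0.241, -0.001], [-0.241, 0.971, -0.0], [0.001, -0.0, -1.0]]
wrist_force: [-4.6, -1.2, 11.1]
gripper_width: 11.5
grip_force: 59.5
```

Scaled: -2 mm / 1000 = -0.002, -1 mm / 1000 = -0.001.

shift_gripper(
  segments={"ticks":[[10, -0.001, 0, 0, 0], [10, -0.002, 0, 0, 0], [10, -0.002, 0, 0, 0]]},
)

```text
time_s: 17.8
ee_pos: [528.6, 133.2, 67.6]
eef_rot: [[-0.97, -0.241, -0.005], [-0.241, 0.97, -0.001], [0.005, 0.0, -1.0]]
wrist_force: [-12.4, -5.5, 17.9]
gripper_width: 12.1
grip_force: 60.2
```

shift_gripper(
  segments={"ticks":[[10, -0.001, 0, 0, 0], [10, -0.002, 0, 0, 0], [10, -0.002, 0, 0, 0]]},
)

```text
time_s: 18.1
ee_pos: [528.6, 133.3, 67.6]
eef_rot: [[-0.97, -0.241, -0.009], [-0.241, 0.97, -0.002], [0.009, 0.0, -1.0]]
wrist_force: [-20.8, -9.4, 24.8]
gripper_width: 11.7
grip_force: 61.0
```

Scaled: -130 mm / 1000 = -0.13, -110 mm / 1000 = -0.11.

shift_gripper(
  segments={"ticks":[[10, 0.003, 0, 0, 0], [30, 0.003, 0, 0, 0], [30, 0.003, 0, 0, 0], [30, 0.003, 0, 0, 0], [30, 0.003, 0, -0.03, 0], [40, 0.003, 0, -0.07, 0], [60, 0.003, 0, -0.11, 0], [85, 0.003, 0, -0.13, 0]]},
  quiet=true,
)

```text
ok
```

```bash
python3 to.py 466.2 -349.5 150 1.812; cp pics/scene0.png /dev/null
```

Run:
```python
from cell import arm, eyes, read_state, sign_off
import cv2
cv2.imwrite("pics/s_shut.png",eyes.capture("scene"))
```

```text
d [ 179.  -453.4   49.5] turn 1.573 t 18.9 F [ 0.3 -0.1 -0.8]
```

Scaled: -453 mm / 1000 = -0.453, -408 mm / 1000 = -0.408, 1.573 rad / 3.1416 = 0.5007.

shift_gripper(
  segments={"ticks":[[85, 0.018, -0.045, 0, 0.0477], [85, 0.036, -0.09, 0, 0.0955], [85, 0.054, -0.136, 0, 0.1432], [85, 0.072, -0.181, 0, 0.191], [85, 0.09, -0.227, 0, 0.2387], [85, 0.107, -0.272, 0, 0.2865], [85, 0.125, -0.317, 0, 0.3342], [85, 0.143, -0.362, 0, 0.382], [85, 0.161, -0.408, 0.02, 0.4297], [85, 0.179, -0.453, 0.049, 0.4775], [85, 0.179, -0.453, 0.049, 0.5007], [85, 0.179, -0.453, 0.049, 0.5007], [85, 0.179, -0.453, 0.049, 0.5007], [85, 0.179, -0.453, 0.049, 0.5007]]},
  force=20,
)

```text
time_s: 20.35
ee_pos: [465.5, -348.4, 148.4]
eef_rot: [[-0.242, 0.97, 0.0], [0.97, 0.242, -0.0], [-0.001, 0.0, -1.0]]
wrist_force: [0.0, -0.2, -0.4]
gripper_width: 84.8
grip_force: 0.0
```

```bash
python3 to.py 466.2 -349.5 17 1.812
```

```text
d [ -1.2   0.3 131.4] turn 0.003 t 20.35 F [ 0.  -0.2 -0.4]
```

Units first: shifts go in shares of 1000 mm and turns go in shares of pi rad. So 130 mm / 1000 = 0.13, 126 mm / 1000 = 0.126.

shift_gripper(
  segments={"ticks":[[85, -0.001, 0, 0.04, 0], [85, -0.001, 0, 0.08, 0], [85, -0.001, 0, 0.11, 0], [85, -0.001, 0, 0.126, 0], [85, -0.001, 0, 0.13, 0], [85, -0.001, 0, 0.13, 0], [50, -0.001, 0, 0.13, 0], [33, -0.001, 0, 0.13, 0], [33, -0.001, 0, 0.13, 0], [33, -0.001, 0, 0.13, 0], [33, -0.001, 0, 0.13, 0], [33, -0.001, 0, 0.13, 0]]},
  force=20,
)

```text
time_s: 21.55
ee_pos: [465.6, -350.5, 18.8]
eef_rot: [[-0.239, 0.971, 0.001], [0.971, 0.239, -0.001], [-0.001, 0.001, -1.0]]
wrist_force: [-0.1, 1.4, 6.1]
gripper_width: 36.1
grip_force: 19.4
```

shift_gripper(
  segments={"ticks":[[60, 0, 0, 0, 0], [60, 0, 0, 0, 0], [60, 0, 0, -0.02, 0], [80, 0, 0, -0.04, 0], [80, 0, 0, -0.04, 0]]},
)

```text
time_s: 22.05
ee_pos: [466.1, -350.9, 60.0]
eef_rot: [[-0.239, 0.971, 0.003], [0.971, 0.239, -0.002], [-0.003, 0.002, -1.0]]
wrist_force: [-0.3, 0.4, -1.2]
gripper_width: 79.9
grip_force: 0.0
```

Scaled: 1.573 rad / 3.1416 = 0.5007.

shift_gripper(
  segments={"ticks":[[85, 0, 0, 0, 0.0477], [85, 0, 0, 0, 0.0955], [85, 0, 0, 0, 0.1432], [85, 0, 0, 0, 0.191], [85, 0, 0, 0, 0.2387], [85, 0, 0, 0, 0.2865], [85, 0, 0, 0, 0.3342], [85, 0, 0, 0, 0.382], [85, 0, 0, 0, 0.4297], [85, 0, 0, 0, 0.4775], [85, 0, 0, 0, 0.5007], [85, 0, 0, 0, 0.5007], [85, 0, 0, 0, 0.5007]]},
)

```text
time_s: 23.35
ee_pos: [465.2, -350.1, 57.4]
eef_rot: [[0.971, 0.239, -0.0], [0.239, -0.971, 0.0], [-0.0, -0.0, -1.0]]
wrist_force: [-0.3, 0.4, 0.3]
gripper_width: 85.1
grip_force: 0.0
```

```bash
python3 to.py 465.6 -350.5 19 0.241
```

```text
d [ 0.3  0.5 38.4] turn 0.0 t 23.35 F [-0.3  0.4  0.3]
```

Scaled: 38.5 mm / 1000 = 0.0385, 35 mm / 1000 = 0.035.

shift_gripper(
  segments={"ticks":[[85, 0, 0, 0.02, 0], [85, 0, 0, 0.035, 0], [85, 0, 0, 0.0385, 0], [85, 0, 0, 0.0385, 0], [50, 0, 0, 0.0385, 0], [33, 0, 0, 0.0385, 0], [33, 0, 0, 0.0385, 0], [33, 0, 0, 0.0385, 0], [33, 0, 0, 0.0385, 0], [33, 0, 0, 0.0385, 0], [33, 0, 0, 0.0385, 0]]},
  force=25,
)

```text
time_s: 24.45
ee_pos: [465.5, -350.4, 20.0]
eef_rot: [[0.972, 0.236, 0.001], [0.236, -0.972, -0.001], [0.001, 0.001, -1.0]]
wrist_force: [-0.8, 1.3, 5.6]
gripper_width: 35.4
grip_force: 24.8
```

shift_gripper(
  segments={"ticks":[[33, 0, 0, -0.005, 0], [33, 0, 0, -0.03, 0], [33, 0, 0, -0.07, 0], [33, 0, 0, -0.11, 0], [33, 0, 0, -0.14, 0], [33, 0, 0, -0.14, 0], [33, 0, 0, -0.14, 0]]},
)

```text
time_s: 25.15
ee_pos: [465.3, -350.2, 159.9]
eef_rot: [[0.972, 0.237, 0.001], [0.237, -0.972, -0.001], [0.001, 0.001, -1.0]]
wrist_force: [0.2, -0.8, -1.3]
gripper_width: 35.9
grip_force: 25.3
```

```bash
python3 to.py 577.2 145.2 130 0.241
```

```text
d [ 225.9 -454.9   29.6] turn -0.002 t 25.15 F [ 0.2 -0.8 -1.3]
```

Scaled: -455 mm / 1000 = -0.455, -432 mm / 1000 = -0.432.

shift_gripper(
  segments={"ticks":[[33, 0.021, -0.042, 0, 0], [33, 0.043, -0.086, 0, 0], [33, 0.065, -0.131, 0, 0], [33, 0.087, -0.176, 0, 0], [33, 0.109, -0.22, 0, 0], [33, 0.131, -0.265, 0, 0], [33, 0.153, -0.309, 0, 0], [33, 0.175, -0.354, 0, 0], [33, 0.197, -0.398, 0, 0], [33, 0.214, -0.432, 0, 0], [33, 0.226, -0.455, 0, 0], [33, 0.226, -0.455, 0, 0], [33, 0.226, -0.455, 0.02, 0], [33, 0.226, -0.455, 0.03, 0], [33, 0.226, -0.455, 0.03, 0]]},
)

```text
time_s: 26.65
ee_pos: [576.3, 144.5, 127.3]
eef_rot: [[0.972, 0.236, -0.004], [0.236, -0.972, -0.001], [-0.004, -0.0, -1.0]]
wrist_force: [0.2, -0.2, -1.3]
gripper_width: 35.9
grip_force: 25.3
```

```bash
python3 to.py 577.2 145.2 110 0.241
```

Run:
```python
from h import *
import cv2
s=eyes.capture("scene");cv2.imwrite("pics/over.png",cv2.resize(s[150:250,210:330],None,fx=6,fy=6,interpolation=cv2.INTER_CUBIC))
```

```text
d [ 1.1 -0.5 17.3] turn -0.003 t 26.65 F [ 0.2 -0.2 -1.3]
```

View pics/over.png

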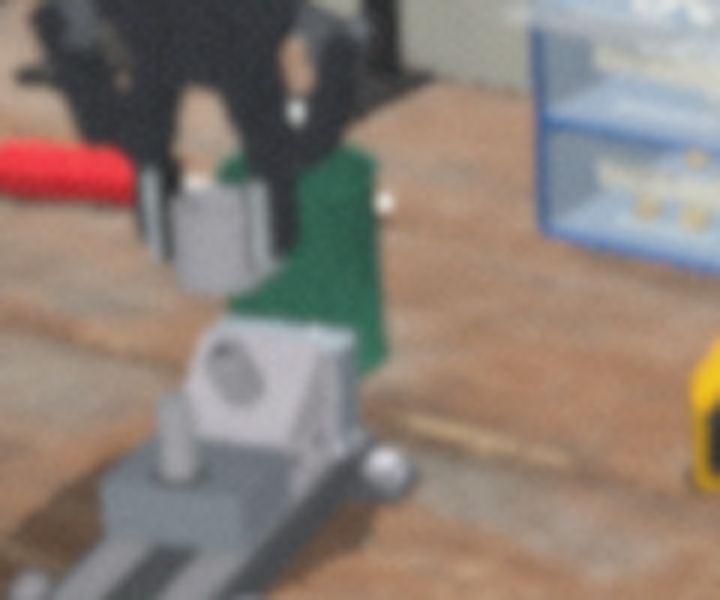

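Sleeve held over the stub: its lower end is at (225,285), the stub tip at (232,350), and the jaw is shut on the block. That was the tenth and last picture, so force and numbers guide me from here. Lowering onto the tip.

Scaled: 20 mm / 1000 = 0.02, 10 mm / 1000 = 0.01.

shift_gripper(
  segments={"ticks":[[33, 0.0011, -0.0005, 0.01, 0], [33, 0.0011, -0.0005, 0.02, 0], [33, 0.0011, -0.0005, 0.02, 0], [33, 0.0011, -0.0005, 0.02, 0]]},
)

```text
time_s: 27.1
ee_pos: [578.2, 146.0, 109.2]
eef_rot: [[0.972, 0.236, -0.0], [0.236, -0.972, -0.0], [-0.001, 0.0, -1.0]]
wrist_force: [-0.6, 0.6, -1.0]
gripper_width: 35.6
grip_force: 25.3
```

shift_gripper(
  segments={"ticks":[[33, 0, 0, 0.004, 0], [33, 0, 0, 0.008, 0], [33, 0, 0, 0.008, 0], [33, 0, 0, 0.008, 0]]},
)

```text
time_s: 27.5
ee_pos: [578.3, 146.0, 101.3]
eef_rot: [[0.972, 0.237, -0.0], [0.237, -0.972, -0.0], [-0.0, 0.0, -1.0]]
wrist_force: [-0.1, -0.3, -0.9]
gripper_width: 35.7
grip_force: 25.3
```

```bash
python3 to.py 577.2 145.2 90 0.241
```

```text
d [-1.2  0.5 11.3] turn -0.002 t 27.5 F [-0.1 -0.3 -0.9]
```

Scaled: 4 mm / 1000 = 0.004, -1.2 mm / 1000 = -0.0012.

shift_gripper(
  segments={"ticks":[[33, -0.0012, 0.0005, 0.002, 0], [33, -0.0012, 0.0005, 0.004, 0], [33, -0.0012, 0.0005, 0.004, 0]]},
)

```text
time_s: 27.8
ee_pos: [577.1, 145.2, 97.1]
eef_rot: [[0.972, 0.237, -0.0], [0.237, -0.972, -0.0], [-0.0, 0.0, -1.0]]
wrist_force: [0.6, -0.5, -0.5]
gripper_width: 35.7
grip_force: 25.3
```

shift_gripper(
  segments={"ticks":[[33, 0, 0, 0.002, 0], [33, 0, 0, 0.004, 0], [33, 0, 0, 0.004, 0]]},
)

```text
time_s: 28.1
ee_pos: [577.1, 145.2, 93.1]
eef_rot: [[0.972, 0.237, -0.0], [0.237, -0.972, -0.0], [-0.0, 0.0, -1.0]]
wrist_force: [0.7, -0.1, -1.0]
gripper_width: 35.5
grip_force: 25.3
```

```bash
python3 to.py 577.2 145.2 90 0.241
```

```text
d [0.1 0.1 3.1] turn -0.002 t 28.1 F [ 0.7 -0.1 -1. ]
```

Scaled: 3 mm / 1000 = 0.003, 1.5 mm / 1000 = 0.0015.

shift_gripper(
  segments={"ticks":[[33, 0, 0, 0.0015, 0], [33, 0, 0, 0.003, 0], [33, 0, 0, 0.003, 0]]},
)

```text
time_s: 28.4
ee_pos: [577.1, 145.3, 90.2]
eef_rot: [[0.972, 0.237, -0.0], [0.237, -0.972, -0.0], [-0.0, 0.0, -1.0]]
wrist_force: [0.7, -0.2, -1.5]
gripper_width: 35.5
grip_force: 25.3
```

shift_gripper(
  segments={"ticks":[[33, 0, 0, 0.001, 0], [33, 0, 0, 0.002, 0], [33, 0, 0, 0.002, 0]]},
)

```text
time_s: 28.7
ee_pos: [577.2, 145.3, 88.3]
eef_rot: [[0.972, 0.237, -0.0], [0.237, -0.972, -0.0], [-0.0, 0.0, -1.0]]
wrist_force: [0.5, -0.2, 0.6]
gripper_width: 35.7
grip_force: 25.3
```

```bash
python3 to.py 577.2 145.2 90 0.241
```

```text
d [-0.   0.1 -1.7] turn -0.002 t 28.7 F [ 0.5 -0.2  0.6]
```

Scaled: 3 mm / 1000 = 0.003, -2 mm / 1000 = -0.002.

shift_gripper(
  segments={"ticks":[[33, -0.001, 0, 0.001, 0], [33, -0.002, 0, 0.003, 0], [33, -0.002, 0, 0.003, 0], [33, -0.002, 0, 0.003, 0]]},
  force=20,
)

```text
time_s: 29.1
ee_pos: [576.6, 144.9, 86.1]
eef_rot: [[0.972, 0.236, 0.004], [0.236, -0.972, 0.0], [0.004, 0.0, -1.0]]
wrist_force: [4.1, 0.6, 4.7]
gripper_width: 35.7
grip_force: 25.7
```

shift_gripper(
  segments={"ticks":[[33, -0.001, 0, 0.002, 0], [33, -0.002, 0, 0.004, 0], [33, -0.002, 0, 0.004, 0]]},
)

```text
time_s: 29.4
ee_pos: [574.4, 144.2, 82.1]
eef_rot: [[0.972, 0.236, 0.003], [0.236, -0.972, 0.0], [0.003, 0.001, -1.0]]
wrist_force: [4.9, -0.6, 6.7]
gripper_width: 35.6
grip_force: 19.3
```

```bash
python3 to.py 577.2 145.2 90 0.241
```

```text
d [ 2.9 -0.3 -7.9] turn -0.002 t 29.4 F [ 4.9 -0.6  6.7]
```

Scaled: 4 mm / 1000 = 0.004, 2 mm / 1000 = 0.002.

shift_gripper(
  segments={"ticks":[[33, -0.001, 0, 0.002, 0], [33, -0.0015, 0, 0.004, 0], [33, -0.0015, 0, 0.004, 0]]},
)

```text
time_s: 29.7
ee_pos: [572.8, 143.9, 77.9]
eef_rot: [[0.972, 0.236, 0.003], [0.236, -0.972, 0.0], [0.003, 0.001, -1.0]]
wrist_force: [4.6, -1.1, 4.8]
gripper_width: 35.3
grip_force: 19.5
```

shift_gripper(
  segments={"ticks":[[33, 0, 0, 0.002, 0], [33, 0, 0, 0.004, 0], [33, 0, 0, 0.004, 0]]},
)

```text
time_s: 30.0
ee_pos: [572.8, 144.0, 73.8]
eef_rot: [[0.972, 0.236, 0.003], [0.236, -0.972, 0.0], [0.003, 0.0, -1.0]]
wrist_force: [4.7, -0.5, 5.0]
gripper_width: 34.6
grip_force: 19.5
```

```bash
python3 to.py 577.2 145.2 90 0.241
```

```text
d [  4.6  -0.1 -16.2] turn -0.002 t 30.0 F [ 4.7 -0.5  5. ]
```

Scaled: 4 mm / 1000 = 0.004, 2 mm / 1000 = 0.002.

shift_gripper(
  segments={"ticks":[[33, 0.0005, 0, 0.002, 0], [33, 0.001, 0, 0.004, 0], [33, 0.001, 0, 0.004, 0]]},
)

```text
time_s: 30.3
ee_pos: [572.9, 144.0, 69.6]
eef_rot: [[0.972, 0.237, 0.0], [0.237, -0.972, -0.0], [0.0, 0.0, -1.0]]
wrist_force: [1.4, -1.2, 6.2]
gripper_width: 34.5
grip_force: 19.4
```

shift_gripper(
  segments={"ticks":[[38, 0, 0, 0, 0], [50, 0, 0, 0, 0], [50, 0, 0, 0, 0], [50, 0, 0, 0, 0], [50, 0, 0, 0, 0]]},
)

```text
time_s: 30.8
ee_pos: [572.7, 144.2, 69.3]
eef_rot: [[0.972, 0.237, -0.0], [0.237, -0.972, -0.0], [-0.0, 0.0, -1.0]]
wrist_force: [-0.0, 0.3, 0.4]
gripper_width: 49.8
grip_force: 0.0
```

```bash
python3 to.py 577.2 145.2 90 0.241
```

```text
d [  4.6   0.1 -20.7] turn -0.002 t 30.8 F [-0.   0.3  0.4]
```

Scaled: -60 mm / 1000 = -0.06, -30 mm / 1000 = -0.03.

shift_gripper(
  segments={"ticks":[[70, 0, 0, 0, 0], [70, 0, 0, 0, 0], [70, 0, 0, -0.03, 0], [70, 0, 0, -0.06, 0], [30, 0.002, 0, -0.06, 0], [0, 0.007, 0, -0.06, 0], [0, 0.007, 0, -0.06, 0], [0, 0.007, 0, -0.06, 0], [0, 0.007, 0, -0.06, 0]]},
)

```text
time_s: 31.7
ee_pos: [579.3, 145.8, 128.5]
eef_rot: [[0.972, 0.236, -0.001], [0.236, -0.972, -0.0], [-0.002, -0.0, -1.0]]
wrist_force: [0.1, 0.6, 0.2]
gripper_width: 0.1
grip_force: 0.0
```

```bash
python3 to.py 579.9 145.8 107 0.241
```

Run:
```python
from h import *
import cv2
V=[589.6,148.2,.241]
# predicted pixels of home sleeve ends in scene, and top-rim brightness check saved
s=eyes.capture("scene");cv2.imwrite("pics/end.png",s)
import numpy as np
b=cv2.imread("pics/s_shut.png")
d=np.abs(cv2.GaussianBlur(s,(3,3),0).astype(int)-cv2.GaussianBlur(b,(3,3),0)).sum(2)
S35,C35=np.sin(np.radians(35)),np.cos(np.radians(35))
P=lambda a,r,y:(-2-a*S35+r*C35,y,54+a*C35+r*S35)
for nm,o in(("home",0),("10 out",10)):
    p=np.array([P(a+o,18*np.cos(t),18*np.sin(t)) for a in(0,32) for t in np.linspace(0,6.28,40)])
    u=proj("scene",vice2w(V,p));print(nm,u.min(0).round(1),u.max(0).round(1))
    m=np.zeros(d.shape,np.uint8);cv2.fillConvexPoly(m,cv2.convexHull(u.round().astype(np.int32)),1)
    print(" mean",d[m>0].mean())
w=s[200:235,235:275].mean(2).astype(int)
print("\n".join(" ".join("%3d"%v for v in r[::2]) for r in w))
```

```text
d [ 0.6  0.1 21.5] turn -0.002 t 31.7 F [0.1 0.6 0.2]
home [238.9 201.2] [257.7 221.2]
 mean 152.8252427184466
10 out [237.6 198.9] [256.5 219.1]
 mean 128.8065573770492
145 150 144 135 131 132 115  81  78  81  80  76  79  79  81  79  79  76  78  98
144 144 143 136 134 134 122  94  83  83  86  79  80  81  78  81  78  77  81 102
141 141 137 138 137 139 137 114 104 107 100  92  87  86  80  78  79  81  81 102
142 136 137 139 145 150 146 139 137 144 140 127 114 108 105  93  89  83  83 103
144 142 136 142 153 155 153 150 157 172 171 161 151 147 142 127 115  93  81 100
143 139 135 147 156 152 144 148 160 175 181 179 178 179 176 163 150 110  85  98
140 139 141 152 153 143 134 141 155 165 182 188 187 187 187 186 169 116  85  94
136 133 141 154 145 134 121 137 152 159 179 189 188 187 183 182 160 114  88  90
128 128 145 152 142 128 119 141 153 153 175 187 186 184 172 165 141 110  85  92
122 126 145 147 137 135 
[... 1355 characters left out ...]
 116 115 118 116 118 118 121 130 154 149 131 104  89 135 191
116 143 158 145 114 114 115 116 118 116 113 115 128 152 143 110  85  86 140 175
110 137 155 140 108 111 116 117 116 118 113 118 139 150 130  96  80  86 139 159
107 122 138 131 102 113 114 116 116 114 112 117 144 142 114  85  79  84 124 144
114 115 121 115 104 112 117 116 117 115 111 115 142 136  99  79  77  83 103 125
123 120 119 117 114 119 119 119 117 111 111 118 140 122  86  75  81  84  90 109
129 131 127 125 126 125 124 121 114 111 110 116 130 103  80  74  80  87  88  98
133 132 131 129 129 129 130 129 113 109 110 112 119  90  76  74  78  83  87  96
132 134 133 133 133 133 134 129 113 110 112 113 100  78  77  77  81  83  85 103
```

Scaled: 20 mm / 1000 = 0.02, 16 mm / 1000 = 0.016.

shift_gripper(
  segments={"ticks":[[0, 0.0006, 0, 0.008, 0], [0, 0.0006, 0, 0.016, 0], [0, 0.0006, 0, 0.02, 0], [0, 0.0006, 0, 0.02, 0], [0, 0.0006, 0, 0.02, 0]]},
)

```text
time_s: 32.25
ee_pos: [580.2, 146.0, 109.2]
eef_rot: [[0.972, 0.237, -0.0], [0.237, -0.972, -0.0], [-0.0, 0.0, -1.0]]
wrist_force: [0.3, 0.8, -0.1]
gripper_width: -0.1
grip_force: 0.0
```

shift_gripper(
  segments={"ticks":[[0, 0, 0, 0.001, 0], [0, 0, 0, 0.002, 0], [0, 0, 0, 0.003, 0], [0, 0, 0, 0.003, 0]]},
)

```text
time_s: 32.65
ee_pos: [580.2, 146.0, 106.3]
eef_rot: [[0.972, 0.237, -0.0], [0.237, -0.972, -0.0], [-0.0, 0.0, -1.0]]
wrist_force: [-0.8, -0.4, -0.0]
gripper_width: 0.2
grip_force: 0.0
```

shift_gripper(
  segments={"ticks":[[0, 0, 0, 0.001, 0], [0, 0, 0, 0.002, 0], [0, 0, 0, 0.002, 0]]},
)

```text
time_s: 32.95
ee_pos: [580.2, 146.0, 104.2]
eef_rot: [[0.972, 0.237, -0.0], [0.237, -0.972, -0.0], [-0.0, 0.0, -1.0]]
wrist_force: [0.5, -0.4, -0.6]
gripper_width: 0.0
grip_force: 0.0
```

Scaled: 1.4 mm / 1000 = 0.0014, 0.7 mm / 1000 = 0.0007.

shift_gripper(
  segments={"ticks":[[0, 0, 0, 0.0007, 0], [0, 0, 0, 0.0014, 0], [0, 0, 0, 0.0014, 0]]},
)

```text
time_s: 33.25
ee_pos: [580.2, 146.0, 102.9]
eef_rot: [[0.972, 0.237, -0.0], [0.237, -0.972, -0.0], [-0.0, 0.0, -1.0]]
wrist_force: [-0.4, 0.8, -1.0]
gripper_width: -0.1
grip_force: 0.0
```

shift_gripper(
  segments={"ticks":[[0, 0, 0, 0.0007, 0], [0, 0, 0, 0.0014, 0], [0, 0, 0, 0.0014, 0]]},
)

```text
time_s: 33.55
ee_pos: [580.4, 146.0, 102.3]
eef_rot: [[0.972, 0.237, 0.001], [0.237, -0.972, -0.0], [0.001, 0.0, -1.0]]
wrist_force: [-2.0, -0.4, 7.5]
gripper_width: -0.1
grip_force: 4.0
```

shift_gripper(
  segments={"ticks":[[0, 0, 0, 0.0007, 0], [0, 0, 0, 0.0014, 0], [0, 0, 0, 0.0014, 0]]},
)

```text
time_s: 33.85
ee_pos: [580.5, 146.0, 101.9]
eef_rot: [[0.972, 0.237, 0.002], [0.237, -0.972, 0.0], [0.002, 0.0, -1.0]]
wrist_force: [-5.1, -1.2, 19.0]
gripper_width: 0.1
grip_force: 9.3
```

Scaled: -150 mm / 1000 = -0.15, -130 mm / 1000 = -0.13.

shift_gripper(
  segments={"ticks":[[0, 0, 0, -0.005, 0], [0, 0, 0, -0.04, 0], [0, 0, 0, -0.085, 0], [0, 0, 0, -0.13, 0], [0, -0.02, 0.03, -0.15, 0], [0, -0.04, 0.07, -0.15, 0], [0, -0.04, 0.11, -0.15, 0], [0, -0.04, 0.15, -0.15, 0], [0, -0.04, 0.15, -0.15, 0], [0, -0.04, 0.15, -0.15, 0], [0, -0.04, 0.15, -0.15, 0]]},
)

```text
time_s: 34.95
ee_pos: [576.6, -8.5, 250.1]
eef_rot: [[0.972, 0.237, -0.0], [0.237, -0.972, 0.0], [-0.0, -0.0, -1.0]]
wrist_force: [-0.3, 0.3, -0.5]
gripper_width: 0.0
grip_force: 0.0
```

Run:
```python
import cv2,numpy as np
from h import *
s=eyes.capture("scene");t=eyes.capture("top")
for im,n in((s,"scene0"),(t,"top0")):
    b=cv2.imread(f"pics/{n}.png");d=np.abs(cv2.GaussianBlur(im,(5,5),0).astype(int)-cv2.GaussianBlur(b,(5,5),0)).sum(2)
    for nm,p in(("bearing",(368,283)),("short",(340,256)),("long",(383,212)),("drilled",(435,180))) if n=="top0" else (("bearing",(352,320)),("short",(338,288)),("long",(407,273)),("drilled",(483,278))):
        x,y=p;print(n,nm,d[y-10:y+10,x-10:x+10].mean().round(1))
# post position (jaw shut?) by template match against the shut frame
b=cv2.imread("pics/s_shut.png")
for box in((225,210,250,245),(262,200,285,235)):
    x0,y0,x1,y1=box;r=cv2.matchTemplate(s[y0-5:y1+5,x0-5:x1+5],b[y0:y1,x0:x1],cv2.TM_CCOEFF_NORMED);print(box,cv2.minMaxLoc(r)[1],np.array(cv2.minMaxLoc(r)[3])-5)
```

```text
scene0 bearing 25.9
scene0 short 24.8
scene0 long 25.6
scene0 drilled 19.2
top0 bearing 1.6
top0 short 1.4
top0 long 1.7
top0 drilled 1.5
(225, 210, 250, 245) 0.546488881111145 [-2 -5]
(262, 200, 285, 235) 0.9978591799736023 [0 0]
```

Run:
```python
import cv2,numpy as np
from h import *
s=eyes.capture("scene");b=cv2.imread("pics/s_shut.png")
for box in((226,230,258,244),(222,228,240,244)):
    x0,y0,x1,y1=box;r=cv2.matchTemplate(s[y0-5:y1+5,x0-5:x1+5],b[y0:y1,x0:x1],cv2.TM_CCOEFF_NORMED);print(box,cv2.minMaxLoc(r)[1],np.array(cv2.minMaxLoc(r)[3])-5)
print(read_state()["time_s"]);
```

```text
(226, 230, 258, 244) 0.5328924059867859 [ 1 -1]
(222, 228, 240, 244) 0.5140477418899536 [ 1 -2]
35.1
```

Run:
```python
import cv2,numpy as np
from h import *
s=eyes.capture("scene");t=eyes.capture("top")
def m(a,b,box):
    x0,y0,x1,y1=box;f=4
    A=cv2.resize(a[y0-5:y1+5,x0-5:x1+5],None,fx=f,fy=f,interpolation=cv2.INTER_CUBIC);B=cv2.resize(b[y0:y1,x0:x1],None,fx=f,fy=f,interpolation=cv2.INTER_CUBIC)
    r=cv2.minMaxLoc(cv2.matchTemplate(A,B,cv2.TM_CCOEFF_NORMED));print(box,round(r[1],3),np.array(r[3])/f-5)
for box in((226,230,258,244),(222,228,240,244)):
    m(s,cv2.imread("pics/scene0.png"),box); m(s,cv2.imread("pics/end.png"),box)
m(t,cv2.imread("pics/top0.png"),(196,219,228,240))
```

```text
(226, 230, 258, 244) 0.993 [ 0.25 -0.25]
(226, 230, 258, 244) 0.52 [ 0.75 -0.5 ]
(222, 228, 240, 244) 0.994 [ 0.25 -0.25]
(222, 228, 240, 244) 0.548 [ 0.25 -1.5 ]
(196, 219, 228, 240) 0.056 [0.5  1.25]
```

The jaw matches its original shut position to within a pixel (0.994), the sleeve is hard against the slope, and the bystanders are unchanged in the top view. Handing in.

```bash
python3 -c "
from cell import arm, eyes, read_state, sign_off
print(sign_off())"
```

```text
the job is handed in; nothing more can be done
None
```

I turned the block half round and clamped it again with the stub over the sliding jaw, pushed the sleeve home on the stub, left the bystanders as they were, and handed the job in at about 35 s; the final checks were by force readings and image comparison.

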